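Index the welding turntable one hole

TASK

The flange on the welding turntable is ready for its next tack. With the fingertips press the index plunger in, without forcing it, and swing the turntable clockwise (seen from above) to the very next hole, letting the plunger spring fully home there so that the table is locked again. Push only: grip and lift nothing, keep the flange standing in the middle of the turntable, leave the tools and parts around it alone, and take your hand away at the end.

Things in the scene. Friction and masses are not known exactly. Their poses are not given: they have to be found in the camera images.
- plunger_top (a point): Centre of the flat top of the index plunger's mushroom cap: plain steel, round, 42 mm across (flat top 34 mm), 10 mm thick, on an upright stem at the outer end of the forked dark-steel index arm, 145 mm from the turning axis; 124 mm above the bench when out. Moves down with the cap and round with the turntable. z up, x axis towards the turning axis.
- table_centre (a point): Centre of the top of the round steel turntable (190 mm across, 12 mm thick) on its upright turning axis, 82 mm above the bench. Index arm and plunger turn with it. Below it is a fixed index plate, 254 mm across, top 60 mm above the bench, twelve holes 30 degrees apart 110 mm from the axis; the lock pin's tip shows in one, between the arm's two bars.
- turntable (a joint): Angle of the turntable, rad, growing clockwise seen from above. About 0 at the start, lock pin in a hole (play about 0.02 either way); the next hole clockwise is at 0.524. Turns stiffly (about 0.2 N m) and stays where it is left. The arm ends in an upright round boss, 38 mm across, 66 to 92 mm above the bench, right under the cap.
- plunger (a joint): How far the plunger is pressed in (straight down), m: 0 out (home), 0.018 at its rigid stop; spring 5 N at first, 10 N at the stop. From 0.012 the pin is clear and the table can be swung, e.g. by dragging the pressed cap round. Between holes the plate keeps it in at about 0.011 even if let go (cap top 113 mm above the bench); at a hole it springs out and locks.
- indexer: The fixed base of the turntable: grey 200 mm square foot bolted to the bench, column and index plate. Origin on the bench under the turning axis, z up; at the start the index arm points along its -x axis.
- flange: The job: a plain steel pipe flange, 120 mm across and 14 mm thick, with a 59 mm pipe stub standing on it, 72 mm high in all, about 0.9 kg, standing loose in the middle of the turntable. Origin at the centre of its underside, z up.
- pipe_stub: Loose dark steel pipe stub, 60 mm across, 60 mm high, standing on the bench left of the turntable. Origin at the centre of its underside. Leave alone.
- magnet_square: Loose flat red triangular welding magnet, 16 mm thick, about 100 mm sides, lying near the turntable. Origin at the centre of its underside. Leave alone.
- wire_brush: Loose wooden-handled wire brush, about 230 mm long along its x axis, 33 mm high, lying near the turntable. Origin on the bench at about its middle. Leave alone.
- wrench: Loose steel wrench, 250 mm long, lying on the right of the bench, its origin on the bench. Leave alone.
- spray_can: Loose upright spray can, 66 mm across, 190 mm high, on the left of the bench. Origin at the centre of its underside. Leave alone.
Not all that is in view belongs to the job. What is shaped like the flange but brown is not meant.

How it is judged:
By the outcome, as a careful person would: the job done as asked, in the order asked, and still so for the second after the job is handed in, with the robot touching nothing.
It also fails if it takes over 45 s, if anything falls off the work surface, if the arm or the gripper's body presses on something with over 40 N, if the wrist force passes 120 N, or if a joint passes its speed limit or range.

ROBOT

A 7-joint arm with a two-finger parallel gripper is mounted at the origin on the work surface. World frame = base frame: x ahead of the robot, y to its left, z up, the work surface at z = 0. Lengths are in m, angles in rad, forces in N, time in s.
With the tool pointing down it reaches from about 0.4 to 0.9 m from the base axis. Payload 5.5 kg.
Tool frame: the origin (TCP) lies at the very end of the fingers, on their centre line; the grasp point (between the pads) lies 19 mm behind it; x points along the fingers, z is the direction in which the jaws open and shut, and the axes are right-handed (so a half turn about x gives the same grasp; the last joint's range is limited). The gripper opens to 85 mm and grips with 20 to 120 N. Pads are 22 mm wide; open, the fingers measure 114 mm over their backs; the gripper's body (76 mm by 85 mm) begins 54 mm behind the grasp point. The pads swing forward as they close: fully open they stand 13 mm farther back than shut.
Start: joints at [1.424, 0.501, -0.427, 1.55, 0.221, 1.138, -0.21], TCP at [0.259, -0.596, 0.193] pointing down, gripper open.
Joint ranges: [-2.88, 2.88], [-0.31, 2.03], [-1.54, 1.56], [0.2, 2.42], [-1.41, 4.55], [0.19, 2.02], [-2.57, 2.57]. Speed limits (rad/s): [2.57, 2.57, 3.14, 3.14, 3.14, 3.14, 3.14].

INTERFACE

Orientations are given as a unit quaternion [x, y, z, w].
In Python, from station import read_state, optics, bot gives the robot as it stands. The module is installed in compiled form; this text tells all that it offers.
- The arm moves only by the tool step_arm, never from a script. Its arguments are lists of equal length, an entry for each row: "offset": the shift along the tool's x, y, z in m, a list of three; "rotation": the turn, a rotation vector about the tool's x, y, z in rad, a list of three; "gripper": the opening in per cent of the stroke, from 0 (shut) to 100 (fully open). In form: {"offset": [[x, y, z], ...], "rotation": [[ax, ay, az], ...], "gripper": [gripper, ...]}. A call has 1 to 12 rows; each row shifts and turns the pose as measured when the row begins, along the tool's axes as they then stand; what a row does not reach is not made up. A row lasts 1/12 s, in which the tool goes at most 41.7 mm and 7.16 degrees, less where a joint would pass 70% of its speed; a pose out of reach is approached as far as the arm can. A call with a gripper value outside its range is refused whole. The fingers move at their own pace and stop on an object; "grip_force" is the grip in N (left out, the last holds). Time passes only in rows, so rows that do not move let the fingers close. It gives the time, the measured TCP pose, the force and the opening at its end, in the units of the state.
- read_state(): the state, without advancing time (a new reading comes with each control period).
- optics.capture(name): name is "scene" or "top" or "wrist"; returns the picture (384x512x3 uint8, red, green, blue); there is no depth.
- optics.camera_info(name): a dict with "K" (3x3 intrinsics, pixels), "cam_to_world" (4x4, takes a point from camera to world coordinates). Camera axes: x right, y up, looking along -z (the intrinsics and any distortion apply to the point x, -y, -z); pixel columns grow to the right and rows downward; lengths in m; the calibration is good to about 2 mm. A picture is of the moment at which its call begins: read the wrist's pose just before it. camera_info takes no time and is no camera call; for the wrist camera it gives the pose at the moment of the call.
- bot.close_job(): hands the job in, once; it reports no verdict.
The state is a dict: "time": time; "joint_positions": joint angles; "dq": joint speeds; "joint_efforts": joint torques, N m; "ee_pos": TCP position; "ee_rot": TCP orientation; "wrist_force": force on the tool from outside, world axes, zero at the start; "moment": the same for the moment, N m; "width": finger opening in m.
Only numpy, scipy, OpenCV 4.12 (cv2) and the standard library are available. Lean on these libraries where they do the work, as an engineer would, in place of code of your own. Each camera call takes 0.05 s, during which the arm holds its last target.

## Working session

There is one attempt and no reset: what is moved stays moved. The work goes in short steps, Python scripts to look and compute and a tool call to move; the robot and the scene stay as the last step left them, time stands still between calls to the robot, and variables do not carry over. Pictures are saved under pics/ and viewed, and the job is handed in when it is done.

Besides the shell and the picture viewer there is one more tool, called after ">>>" as name(argument=value, ...), one argument or row to a line, values as JSON. step_arm: Moves the arm, as the interface text tells. Its arguments: {"type":"object","properties":{"offset":{"type":"array"},"rotation":{"type":"array"},"gripper":{"type":"array"},"grip_force":{"type":"number"}},"required":["offset","rotation","gripper"]}

```bash
mkdir -p pics; python3 - <<'E'
from station import read_state, optics, bot
import cv2,numpy as np
np.set_printoptions(precision=4,suppress=True)
s=read_state();print(s)
for n in("scene","top"):
    im=optics.capture(n);cv2.imwrite(f"pics/{n}0.png",im[:,:,::-1]);i=optics.camera_info(n);print(n,i)
E
```

```text
{'time': 0.0, 'joint_positions': array([ 1.4242,  0.5018, -0.4268,  1.5515,  0.2208,  1.1383, -0.2103]), 'dq': array([-0.0011,  0.0004, -0.0004, -0.0004, -0.0004,  0.0009,  0.0012]), 'joint_efforts': array([  0.0003, -56.9514,  -5.816 , -28.0938,   0.0107,   0.0121,
        -0.0001]), 'ee_pos': array([ 0.2586, -0.5955,  0.1922]), 'ee_rot': array([ 0.3882,  0.5918, -0.3874,  0.5907]), 'wrist_force': array([ 0.1737, -0.034 , -0.5214]), 'moment': array([ 0.0328,  0.0089, -0.0078]), 'width': 0.08550270951877449}
scene {'K': array([[363.2397,   0.    , 261.2501],
       [  0.    , 363.2397, 190.2552],
       [  0.    ,   0.    ,   1.    ]]), 'cam_to_world': array([[ 0.4932, -0.5302,  0.6896,  1.4742],
       [ 0.8699,  0.3053, -0.3874, -0.5348],
       [-0.0051,  0.791 ,  0.6118,  0.8935],
       [ 0.    ,  0.    ,  0.    ,  1.    ]])}
top {'K': array([[463.1656,   0.    , 259.5447],
       [  0.    , 463.1656, 184.0424],
       [  0.    ,   0.    ,   1.    ]]), 'cam_to_world': array([[-0.0215,  0.9945, -0.1027,  0.4045],
       [-0.9998, -0.0217, -0.0004, -0.0361],
       [-0.0026,  0.1026,  0.9947,  1.5961],
       [ 0.    ,  0.    ,  0.    ,  1.    ]])}
```

View pics/scene0.png

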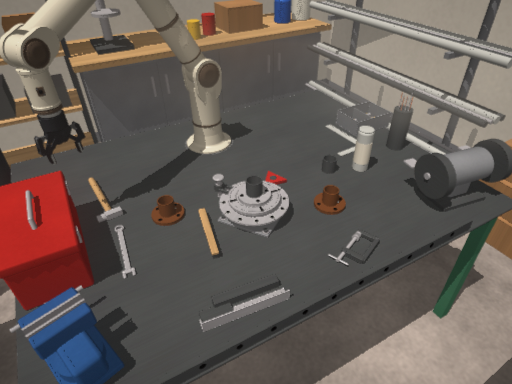

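View pics/top0.png

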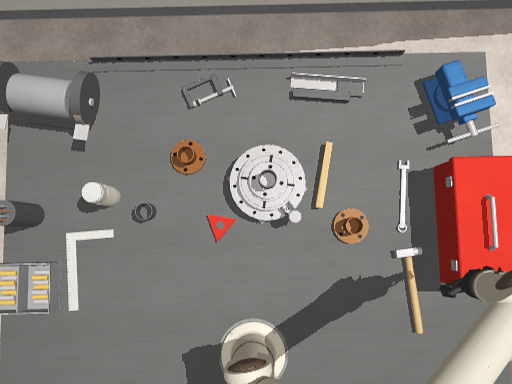

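```bash
cat > h.py <<'E'
import numpy as np
from station import optics
def ray(n,u,v,z,info=None):
    i=info or optics.camera_info(n);K=i["K"];T=i["cam_to_world"]
    d=T[:3,:3]@np.array([(u-K[0,2])/K[0,0],-(v-K[1,2])/K[1,1],-1]);o=T[:3,3]
    return o+d*(z-o[2])/d[2]
def proj(n,p,info=None):
    i=info or optics.camera_info(n);K=i["K"];T=i["cam_to_world"]
    c=T[:3,:3].T@(np.array(p)-T[:3,3]);return np.array([K[0,2]+K[0,0]*c[0]/-c[2],K[1,2]-K[1,1]*c[1]/-c[2]])
E
python3 - <<'E'
import cv2
a=cv2.imread("pics/top0.png");cv2.imwrite("pics/top0c.png",cv2.resize(a[135:235,215:325],None,fx=6,fy=6,interpolation=cv2.INTER_CUBIC)[:600])
a=cv2.imread("pics/scene0.png");cv2.imwrite("pics/scene0c.png",cv2.resize(a[160:250,195:305],None,fx=6,fy=6,interpolation=cv2.INTER_CUBIC))
E
```

```text
(no output)
```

View pics/top0c.png

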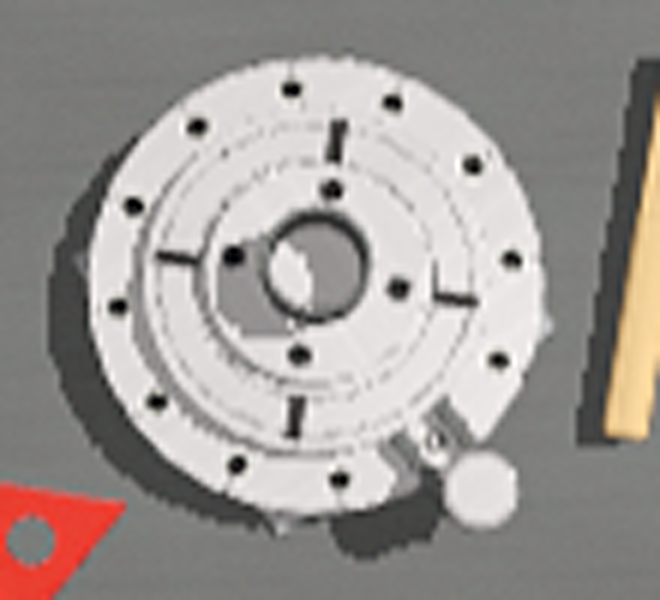

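View pics/scene0c.png

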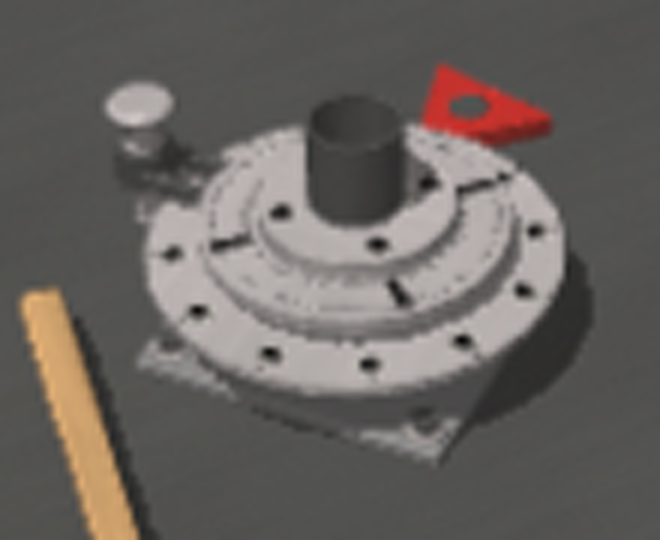

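```bash
python3 - <<'E'
from h import *
np.set_printoptions(precision=4,suppress=True)
c=ray("top",267.13,181.75,.06);p=ray("top",294.75,216.08,.124);q=ray("scene",217.9,176.75,.124)
print(c,p,q,np.linalg.norm((p-c)[:2]),np.linalg.norm((q-c)[:2]),np.degrees(np.arctan2(*(p-c)[1::-1])))
# hole angles
for u,v in [(292,89),(340,480),(392,102),(237,464),(472,164),(157,401),(512,259),(119,306),(498,359),(134,206)]:
    h=ray("top",(u+.5)/6-.5+215,(v+.5)/6-.5+135,.06)-c; print(np.linalg.norm(h[:2]),np.degrees(np.arctan2(h[1],h[0]))%30)
from scipy.spatial.transform import Rotation as R
from station import read_state
s=read_state();print(R.from_quat(s['ee_rot']).as_matrix())
E
```

```text
[ 0.5701 -0.061   0.06  ] [ 0.4518 -0.145   0.124 ] [ 0.4582 -0.1447  0.124 ] 0.14509780712499862 0.13976692426206466 -144.62262424369604
0.11002616630115378 5.475493140402991
0.11018325908480879 5.783292468101848
0.11062048622929736 5.832795694914399
0.10949727743890232 5.417587844822094
0.11017249463134332 6.093185405914355
0.10959156649139841 5.588128199116156
0.11027666207534811 5.746302060134951
0.10981461215283798 5.4724991488021
0.10972499773262342 6.036209592391231
0.10986621352617719 5.60453922582488
[[-0.0007  0.9172  0.3985]
 [ 0.0017  0.3985 -0.9172]
 [-1.      0.     -0.0018]]
```

>>> step_arm(
  offset=[
    [0,0.03,-0.028],
    [0,0.03,-0.028],
    [0,0.03,-0.028],
    [0,0.03,-0.028],
    [0,0.03,-0.028],
    [0,0.03,-0.028],
    [0,0.03,-0.028],
    [0,0.03,-0.028],
    [0,0.03,-0.028],
    [0,0.03,-0.028],
    [0,0.03,-0.028],
    [0,0,0],
  ],
  rotation=[
    [0,0,0],
    [0,0,0],
    [0,0,0],
    [0,0,0],
    [0,0,0],
    [0,0,0],
    [0,0,0],
    [0,0,0],
    [0,0,0],
    [0,0,0],
    [0,0,0],
    [0,0,0],
  ],
  gripper=[0,0,0,0,0,0,0,0,0,0,0,0],
  grip_force=20,
)

```text
time: 1.1
ee_pos: [0.4376, -0.1736, 0.1865]
ee_rot: [0.391, 0.592, -0.391, 0.586]
wrist_force: [-0.4, -0.2, 0.4]
width: -0.0001
```

```bash
cat >> h.py <<'E'
from scipy.spatial.transform import Rotation as R
from station import read_state
np.set_printoptions(precision=4,suppress=True)
C=np.array([.5701,-.061])
def cap(deg,z): a=np.radians(-144.45-deg); return np.array([C[0]+.145*np.cos(a),C[1]+.145*np.sin(a),z])
def to(p):
    s=read_state();M=R.from_quat(s['ee_rot']).as_matrix()
    print(s['time'],s['ee_pos'],s['wrist_force'],s['width']);print('xdir',M[:,0]);print('off',M.T@(np.array(p)-s['ee_pos']))
E
python3 -c "
from h import *
to(cap(0,.135))"
```

```text
1.1 [ 0.4376 -0.1736  0.1865] [-0.3763 -0.1946  0.3904] -9.253831947075642e-05
xdir [-0.0058  0.0047 -1.    ]
off [ 0.0516  0.0245 -0.0201]
```

>>> step_arm(
  offset=[
    [0.01,0.0123,-0.01],
    [0.012,0.0122,-0.01],
    [0.015,0,0],
    [0.01,0,0],
    [0,0,0],
  ],
  rotation=[
    [0,0,0],
    [0,0,0],
    [0,0,0],
    [0,0,0],
    [0,0,0],
  ],
  gripper=[0,0,0,0,0],
)

```text
time: 1.52
ee_pos: [0.4539, -0.1404, 0.1382]
ee_rot: [0.389, 0.593, -0.388, 0.589]
wrist_force: [-0.0, -0.3, -0.0]
width: -0.0003
```

```bash
python3 -c "
from h import *
import cv2
to(cap(0,.124))
for n in('scene','wrist','top'):
    cv2.imwrite(f'pics/{n}1.png',optics.capture(n)[:,:,::-1])
a=cv2.imread('pics/scene1.png');b=cv2.imread('pics/top1.png')
cv2.imwrite('pics/c1.png',np.hstack([cv2.resize(a[140:240,180:280],(390,390),interpolation=2),cv2.resize(b[160:260,245:345],(390,390),interpolation=2)]))"
```

```text
1.5167 [ 0.4539 -0.1404  0.1382] [-0.0053 -0.3288 -0.0197] -0.0002620574494071723
xdir [-0.0045  0.0038 -1.    ]
off [ 0.0142 -0.0035  0.0039]
```

View pics/c1.png

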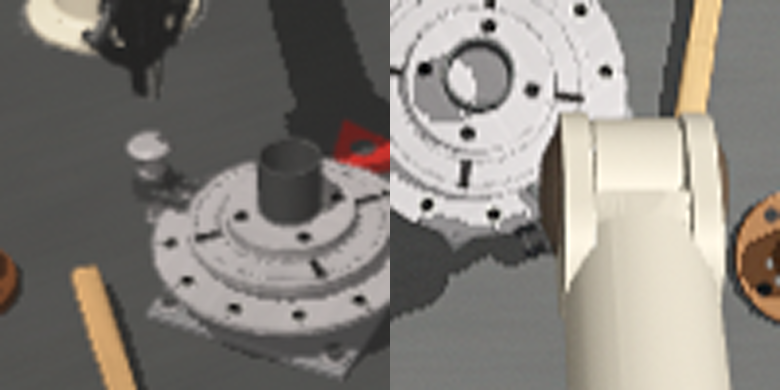

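View pics/wrist1.png

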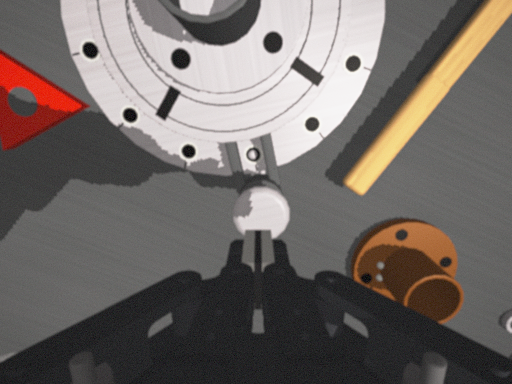

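```bash
python3 -c "
from h import *
s=read_state();print(proj('scene',s['ee_pos']),proj('scene',cap(0,.124)),proj('wrist',s['ee_pos']),proj('wrist',cap(0,.124)))
print(ray('wrist',262,213,.124), optics.camera_info('wrist')['cam_to_world'])
for u,v in [(189,151),(312,124),(131,115),(353,63),(90,50)]:
  h=ray('wrist',u,v,.06)[:2]-C; print(np.linalg.norm(h),np.degrees(np.arctan2(h[1],h[0]))%30)
import cv2
a=cv2.imread('pics/scene1.png');w=cv2.imread('pics/wrist1.png')
cv2.imwrite('pics/c2.png',np.hstack([cv2.resize(a[140:200,190:250],(390,390),interpolation=2),cv2.resize(w[160:260,210:310],(390,390),interpolation=2)]))
"
```

```text
[217.9936 172.4391] [217.074  175.9562] [259.1168 220.2652] [262.0627 217.5583]
[ 0.4553 -0.1439  0.124 ] [[ 0.3944  0.883   0.2545  0.5199]
 [-0.919   0.3794  0.1075 -0.1131]
 [-0.0017 -0.2763  0.9611  0.3213]
 [ 0.      0.      0.      1.    ]]
0.10820412556050699 5.272196786901361
0.10916622654850179 6.467791002585514
0.10857622870461071 4.7589192626094245
0.11029339447297394 7.0455994014970145
0.11053328748381705 4.14487741999902
```

View pics/c2.png

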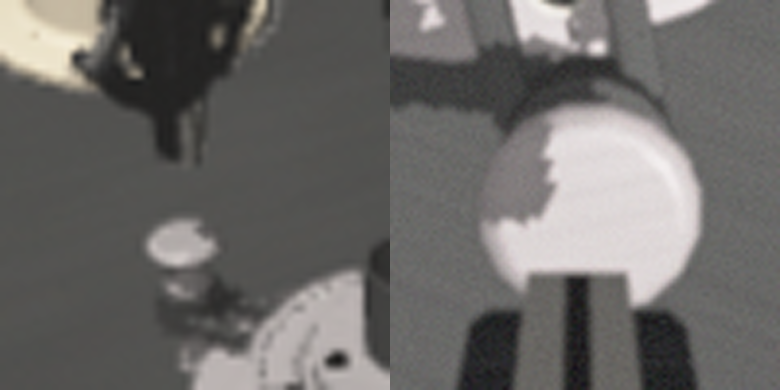

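>>> step_arm(
  offset=[
    [0.003,-0.002,0.004],
    [0.005,0,0],
    [0.003,0,0],
    [0,0,0],
  ],
  rotation=[
    [0,0,0],
    [0,0,0],
    [0,0,0],
    [0,0,0],
  ],
  gripper=[0,0,0,0],
)

```text
time: 2.0
ee_pos: [0.4559, -0.1498, 0.1303]
ee_rot: [0.39, 0.589, -0.39, 0.59]
wrist_force: [-0.2, -0.5, 0.1]
width: 0.0
```

```bash
python3 -c "
from h import *
to(cap(0,.124))
import cv2
a=optics.capture('scene')[:,:,::-1];w=optics.capture('wrist')[:,:,::-1]
cv2.imwrite('pics/c3.png',np.hstack([cv2.resize(a[140:200,190:250],(390,390),interpolation=2),cv2.resize(w[160:260,210:310],(390,390),interpolation=2)]))
"
```

```text
2.0 [ 0.4559 -0.1498  0.1303] [-0.1845 -0.498   0.1134] 2.0875676602052738e-05
xdir [ 0.0017 -0.0004 -1.    ]
off [ 0.0063 -0.0018 -0.0056]
```

View pics/c3.png

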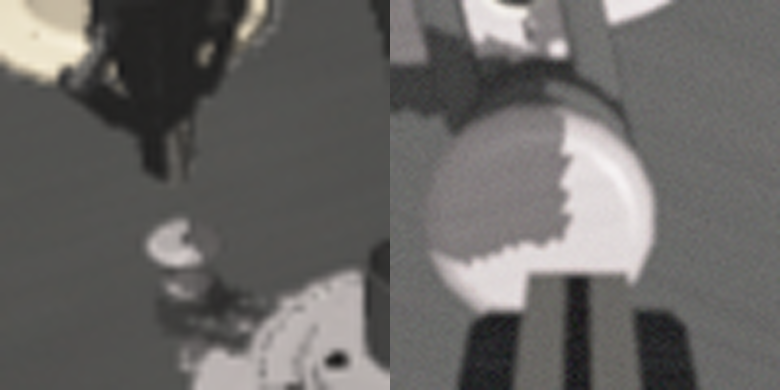

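>>> step_arm(
  offset=[
    [0.003,0,-0.003],
    [0.003,0,0],
    [0,0,0],
  ],
  rotation=[
    [0,0,0],
    [0,0,0],
    [0,0,0],
  ],
  gripper=[0,0,0],
)

```text
time: 2.35
ee_pos: [0.4552, -0.1464, 0.1246]
ee_rot: [0.39, 0.589, -0.39, 0.591]
wrist_force: [-0.2, -0.1, -0.1]
width: 0.0001
```

>>> step_arm(
  offset=[
    [0,0,0],
  ],
  rotation=[
    [0,0,0],
  ],
  gripper=[0],
)

```text
time: 2.43
ee_pos: [0.4551, -0.1462, 0.1244]
ee_rot: [0.39, 0.589, -0.39, 0.591]
wrist_force: [-0.5, 0.4, -0.7]
width: 0.0001
```

```bash
python3 -c "
from h import *
to(cap(0,.124))
import cv2
a=optics.capture('scene')[:,:,::-1];w=optics.capture('wrist')[:,:,::-1]
cv2.imwrite('pics/c4.png',np.hstack([cv2.resize(a[140:200,190:250],(390,390),interpolation=2),cv2.resize(w[160:260,210:310],(390,390),interpolation=2)]))
"
```

```text
2.4333 [ 0.4551 -0.1462  0.1244] [-0.4968  0.4178 -0.7246] 5.725649477388122e-05
xdir [ 0.0025 -0.0006 -1.    ]
off [ 0.0004 -0.0024 -0.002 ]
```

View pics/c4.png

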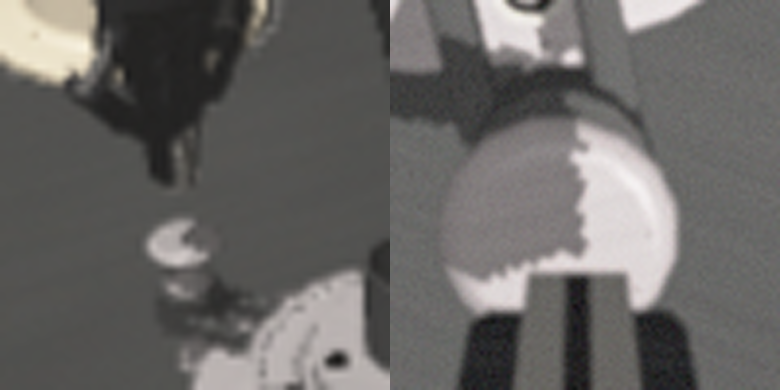

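>>> step_arm(
  offset=[
    [0.004,-0.001,-0.0015],
    [0.004,0,0],
    [0,0,0],
  ],
  rotation=[
    [0,0,0],
    [0,0,0],
    [0,0,0],
  ],
  gripper=[0,0,0],
)

```text
time: 2.78
ee_pos: [0.4539, -0.1453, 0.1161]
ee_rot: [0.39, 0.589, -0.39, 0.591]
wrist_force: [0.3, -0.0, -0.4]
width: -0.0
```

```bash
python3 -c "
from h import *
to(cap(0,.124))
s=read_state();M=R.from_quat(s['ee_rot']).as_matrix()
for b in(0,.005,.01,.013,.016):print(b,proj('wrist',s['ee_pos']-b*M[:,0]))
import cv2
a=optics.capture('scene')[:,:,::-1];w=optics.capture('wrist')[:,:,::-1]
cv2.imwrite('pics/c5.png',np.hstack([cv2.resize(a[140:200,190:250],(390,390),interpolation=2),cv2.resize(w[160:260,210:310],(390,390),interpolation=2)]))
"
```

```text
2.7833 [ 0.4539 -0.1453  0.1161] [ 0.2704 -0.0206 -0.4221] -1.904369185660343e-05
xdir [ 0.0034 -0.001  -1.    ]
off [-0.0079 -0.0016 -0.0007]
0 [259.0874 220.224 ]
0.005 [259.1341 223.0621]
0.01 [259.1833 226.0484]
0.013 [259.2141 227.9163]
0.016 [259.2459 229.8446]
```

View pics/c5.png

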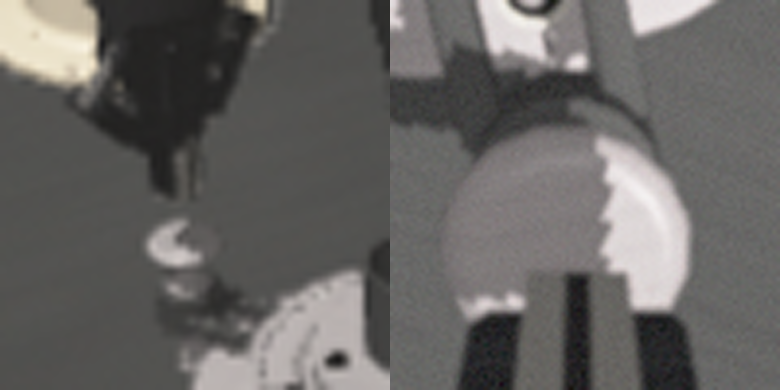

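>>> step_arm(
  offset=[
    [0.003,0,0],
    [0.003,0,0],
    [0,0,0],
  ],
  rotation=[
    [0,0,0],
    [0,0,0],
    [0,0,0],
  ],
  gripper=[0,0,0],
)

```text
time: 3.13
ee_pos: [0.4544, -0.1454, 0.1102]
ee_rot: [0.39, 0.588, -0.39, 0.591]
wrist_force: [-0.2, -0.2, -0.2]
width: -0.0002
```

```bash
python3 -c "
from h import *
to(cap(0,.124))
s=read_state();M=R.from_quat(s['ee_rot']).as_matrix()
for b in(0,.005,.01,.013,.016,.02):print(b,proj('scene',s['ee_pos']-b*M[:,0]))
import cv2
a=optics.capture('scene')[:,:,::-1];w=optics.capture('wrist')[:,:,::-1]
cv2.imwrite('pics/c6.png',np.hstack([cv2.resize(a[140:200,190:250],(390,390),interpolation=2),cv2.resize(w[160:260,210:310],(390,390),interpolation=2)]))
"
```

```text
3.1333 [ 0.4544 -0.1454  0.1102] [-0.2368 -0.2414 -0.1663] -0.00017619160972115258
xdir [ 0.0042 -0.0013 -1.    ]
off [-0.0138 -0.002  -0.001 ]
0 [217.5949 179.3542]
0.005 [217.4868 178.2459]
0.01 [217.3782 177.1325]
0.013 [217.3128 176.462 ]
0.016 [217.2472 175.7896]
0.02 [217.1595 174.8903]
```

View pics/c6.png

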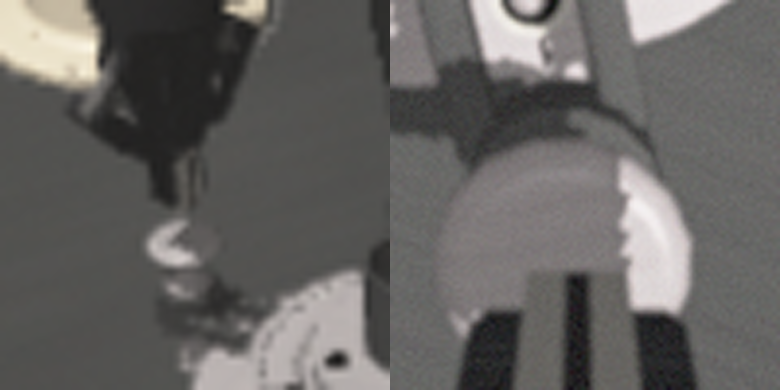

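```bash
python3 -c "
from h import *
from scipy.optimize import least_squares
print(optics.camera_info('wrist')['K'])
f=lambda p:np.r_[proj('wrist',p)-[258.3,229.7],proj('scene',p)-[218,171.9]]
r=least_squares(f,[.45,-.14,.12]);print(r.x,r.fun)
s=read_state();M=R.from_quat(s['ee_rot']).as_matrix();print(M.T@(r.x-s['ee_pos']))
import cv2
w=optics.capture('wrist')[:,:,::-1];cv2.imwrite('pics/w7.png',w)
a=optics.capture('scene')[:,:,::-1];cv2.imwrite('pics/c7.png',cv2.resize(a[120:200,180:260],(560,560),interpolation=2))
"
```

```text
[[293.8204   0.     257.6046]
 [  0.     293.8204 193.0018]
 [  0.       0.       1.    ]]
[ 0.4618 -0.1416  0.1456] [0.0489 0.0869 0.6298 0.2223]
[-0.035   0.0082 -0.0006]
```

View pics/w7.png

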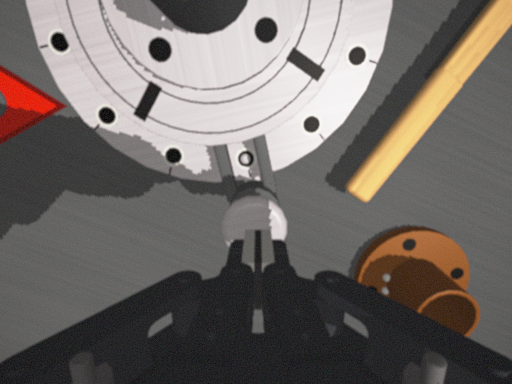

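View pics/c7.png

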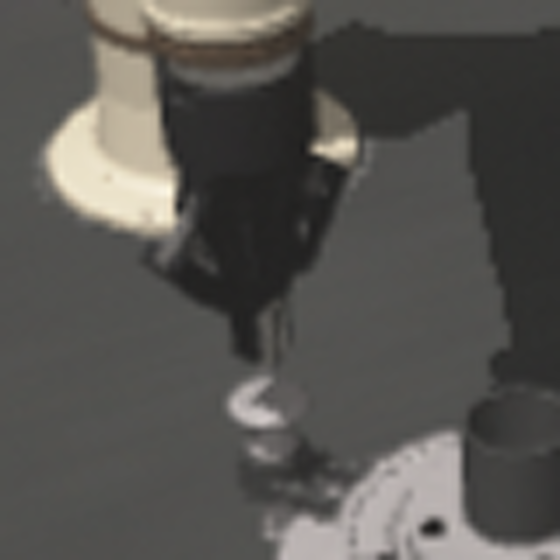

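>>> step_arm(
  offset=[
    [0.004,-0.001,-0.001],
    [0.004,0,0],
    [0.004,0,0],
    [0,0,0],
  ],
  rotation=[
    [0,0,0],
    [0,0,0],
    [0,0,0],
    [0,0,0],
  ],
  gripper=[0,0,0,0],
)

```text
time: 3.67
ee_pos: [0.4537, -0.1452, 0.0979]
ee_rot: [0.391, 0.588, -0.39, 0.592]
wrist_force: [-0.6, -0.9, -0.5]
width: 0.0
```

```bash
python3 -c "
from h import *
to(cap(0,.124))
import cv2
a=optics.capture('scene')[:,:,::-1];w=optics.capture('wrist')[:,:,::-1]
cv2.imwrite('pics/c8.png',np.hstack([cv2.resize(a[140:200,190:250],(390,390),interpolation=2),cv2.resize(w[160:260,210:310],(390,390),interpolation=2)]))
"
```

```text
3.6667 [ 0.4537 -0.1452  0.0979] [-0.5975 -0.8682 -0.5318] 2.1701052016921912e-05
xdir [ 0.0058 -0.0022 -1.    ]
off [-0.0261 -0.0014 -0.0004]
```

View pics/c8.png

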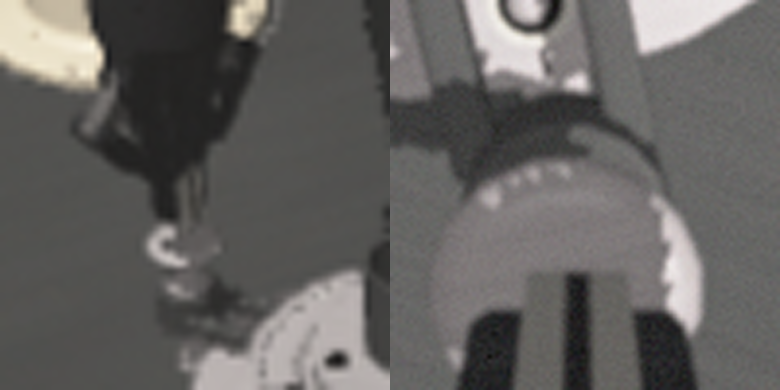

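>>> step_arm(
  offset=[
    [0.003,0,0],
    [0.003,0,0],
    [0,0,0],
  ],
  rotation=[
    [0,0,0],
    [0,0,0],
    [0,0,0],
  ],
  gripper=[0,0,0],
)

```text
time: 4.02
ee_pos: [0.4546, -0.1453, 0.0922]
ee_rot: [0.391, 0.587, -0.389, 0.592]
wrist_force: [0.1, 0.1, 0.2]
width: -0.0
```

>>> step_arm(
  offset=[
    [0.003,0,0],
    [0,0,0],
  ],
  rotation=[
    [0,0,0],
    [0,0,0],
  ],
  gripper=[0,0],
)

```text
time: 4.18
ee_pos: [0.4546, -0.1453, 0.0888]
ee_rot: [0.391, 0.587, -0.389, 0.592]
wrist_force: [0.4, -0.6, 0.6]
width: 0.0004
```

```bash
python3 -c "
from h import *
to(cap(0,.124))
import cv2
a=optics.capture('scene')[:,:,::-1];w=optics.capture('wrist')[:,:,::-1]
cv2.imwrite('pics/c9.png',np.hstack([cv2.resize(a[140:200,190:250],(390,390),interpolation=2),cv2.resize(w[160:260,210:310],(390,390),interpolation=2)]))
"
```

```text
4.1833 [ 0.4546 -0.1453  0.0888] [ 0.4417 -0.5884  0.614 ] 0.0003559936562738227
xdir [ 0.0071 -0.0025 -1.    ]
off [-0.0352 -0.0021 -0.0008]
```

View pics/c9.png

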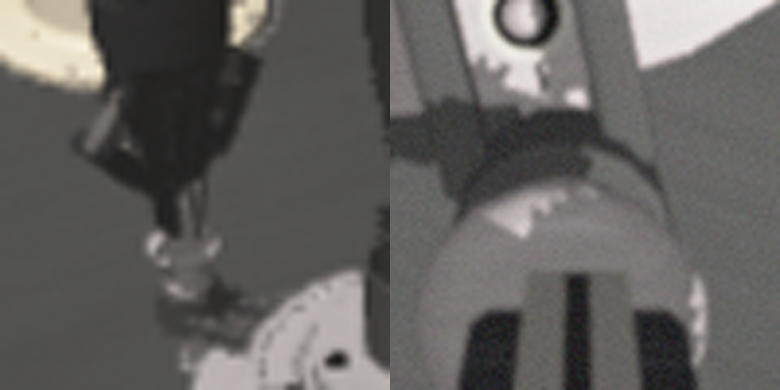

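>>> step_arm(
  offset=[
    [0.002,0.003,-0.001],
    [0.002,0,0],
    [0,0,0],
  ],
  rotation=[
    [0,0,0],
    [0,0,0],
    [0,0,0],
  ],
  gripper=[0,0,0],
)

```text
time: 4.53
ee_pos: [0.4582, -0.1432, 0.0856]
ee_rot: [0.391, 0.587, -0.389, 0.593]
wrist_force: [-2.0, -0.6, 6.1]
width: 0.0001
```

```bash
python3 -c "
from h import *
to(cap(0,.124))"
```

```text
4.5333 [ 0.4582 -0.1432  0.0856] [-2.034  -0.5607  6.0917] 0.00010025144268414086
xdir [ 0.0086 -0.0032 -1.    ]
off [-0.0384 -0.0062 -0.0002]
```

>>> step_arm(
  offset=[
    [0.003,0,0],
    [0.003,0,0],
    [0.002,0,0],
    [0,0,0],
  ],
  rotation=[
    [0,0,0],
    [0,0,0],
    [0,0,0],
    [0,0,0],
  ],
  gripper=[0,0,0,0],
)

```text
time: 4.87
ee_pos: [0.4585, -0.1436, 0.0789]
ee_rot: [0.39, 0.586, -0.39, 0.593]
wrist_force: [-2.6, 0.1, 6.5]
width: -0.0001
```

```bash
python3 -c "
from h import *
to(cap(0,.124))
import cv2
a=optics.capture('scene')[:,:,::-1];w=optics.capture('wrist')[:,:,::-1]
cv2.imwrite('pics/c10.png',np.hstack([cv2.resize(a[140:200,190:250],(390,390),interpolation=2),cv2.resize(w[160:260,210:310],(390,390),interpolation=2)]))
"
```

```text
4.8667 [ 0.4585 -0.1436  0.0789] [-2.5645  0.0661  6.5384] -7.255094432565553e-05
xdir [ 0.008  -0.0054 -1.    ]
off [-0.0451 -0.0063 -0.0005]
```

View pics/c10.png

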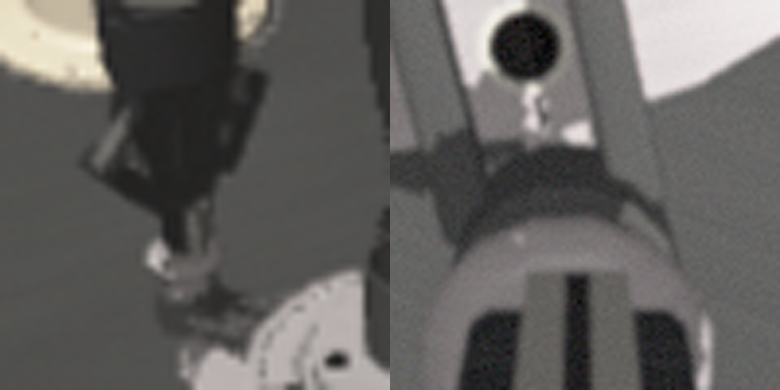

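>>> step_arm(
  offset=[
    [0.003,0,0],
    [0.002,0,0],
    [0,0,0],
  ],
  rotation=[
    [0,0,0],
    [0,0,0],
    [0,0,0],
  ],
  gripper=[0,0,0],
)

```text
time: 5.22
ee_pos: [0.4589, -0.1443, 0.0758]
ee_rot: [0.389, 0.586, -0.391, 0.594]
wrist_force: [-2.2, 0.7, 7.7]
width: 0.0003
```

```bash
python3 -c "
from h import *
to(cap(0,.124))"
```

```text
5.2167 [ 0.4589 -0.1443  0.0758] [-2.1705  0.726   7.7121] 0.0003127158218896919
xdir [ 0.0082 -0.008  -0.9999]
off [-0.0482 -0.0064 -0.0013]
```

>>> step_arm(
  offset=[
    [0.003,0,0],
    [0.002,0,0],
    [0.001,0,0],
  ],
  rotation=[
    [0,0,0],
    [0,0,0],
    [0,0,0],
  ],
  gripper=[0,0,0],
)

```text
time: 5.47
ee_pos: [0.4596, -0.1453, 0.0718]
ee_rot: [0.388, 0.585, -0.391, 0.595]
wrist_force: [-3.1, 1.0, 9.4]
width: -0.0
```

```bash
python3 -c "
from h import *
to(cap(0,.124))"
```

```text
5.4667 [ 0.4596 -0.1453  0.0718] [-3.0908  1.0151  9.3838] -1.9781167598996705e-05
xdir [ 0.0087 -0.0111 -0.9999]
off [-0.0522 -0.0067 -0.0022]
```

>>> step_arm(
  offset=[
    [0.001,-0.0011,-0.0047],
    [0.001,-0.0011,-0.0047],
    [0.001,-0.0011,-0.0047],
    [0.001,-0.0011,-0.0047],
  ],
  rotation=[
    [0.035,0.003,-0.001],
    [0.035,0.003,-0.001],
    [0.035,0.003,-0.001],
    [0.035,0.003,-0.001],
  ],
  gripper=[0,0,0,0],
)

```text
time: 5.8
ee_pos: [0.4532, -0.1353, 0.0717]
ee_rot: [0.431, 0.555, -0.433, 0.564]
wrist_force: [-2.5, -3.0, 9.0]
width: -0.0002
```

```bash
cat >> h.py <<'E'
def pol():
    p=read_state()['ee_pos'][:2]-C; print('r,deg turned',np.linalg.norm(p),-142.7-np.degrees(np.arctan2(p[1],p[0])))
E
python3 -c "
from h import *
to(cap(0,.124));pol()
import cv2
a=optics.capture('scene')[:,:,::-1];w=optics.capture('wrist')[:,:,::-1]
cv2.imwrite('pics/c11.png',np.hstack([cv2.resize(a[140:200,190:250],(390,390),interpolation=2),cv2.resize(w[110:260,180:330],(390,390),interpolation=2)]))
"
```

```text
5.8 [ 0.4532 -0.1353  0.0717] [-2.4703 -2.9605  8.9562] -0.0001647183073990645
xdir [ 0.0079 -0.0101 -0.9999]
off [-0.0522 -0.0033  0.01  ]
r,deg turned 0.13850998193981906 4.86395347626177
```

View pics/c11.png

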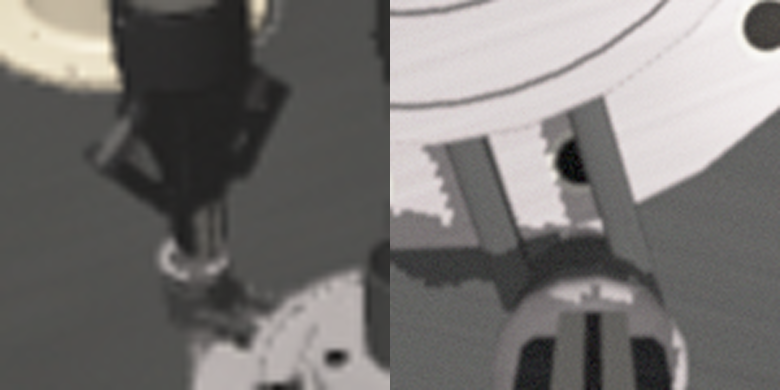

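>>> step_arm(
  offset=[
    [0.001,-0.0012,-0.0047],
    [0.001,-0.0012,-0.0047],
    [0.001,-0.0012,-0.0047],
    [0.001,-0.0012,-0.0047],
    [0.001,-0.0012,-0.0047],
    [0.001,-0.0012,-0.0047],
  ],
  rotation=[
    [0.035,0.004,-0.001],
    [0.035,0.004,-0.001],
    [0.035,0.004,-0.001],
    [0.035,0.004,-0.001],
    [0.035,0.004,-0.001],
    [0.035,0.004,-0.001],
  ],
  gripper=[0,0,0,0,0,0],
)

```text
time: 6.4
ee_pos: [0.4444, -0.1174, 0.0712]
ee_rot: [0.493, 0.507, -0.491, 0.509]
wrist_force: [-3.4, -2.7, 8.7]
width: 0.0002
```

```bash
python3 -c "
from h import *
to(cap(30,.124));pol()
import cv2
a=optics.capture('scene')[:,:,::-1];w=optics.capture('wrist')[:,:,::-1]
cv2.imwrite('pics/c12.png',np.hstack([cv2.resize(a[140:200,190:250],(390,390),interpolation=2),cv2.resize(w[110:260,180:330],(390,390),interpolation=2)]))
"
```

```text
6.4 [ 0.4444 -0.1174  0.0712] [-3.405  -2.7234  8.6988] 0.00020426643843204922
xdir [ 0.0036 -0.0008 -1.    ]
off [-0.0529 -0.0171 -0.0429]
r,deg turned 0.13772475980186585 13.136458001223417
```

View pics/c12.png

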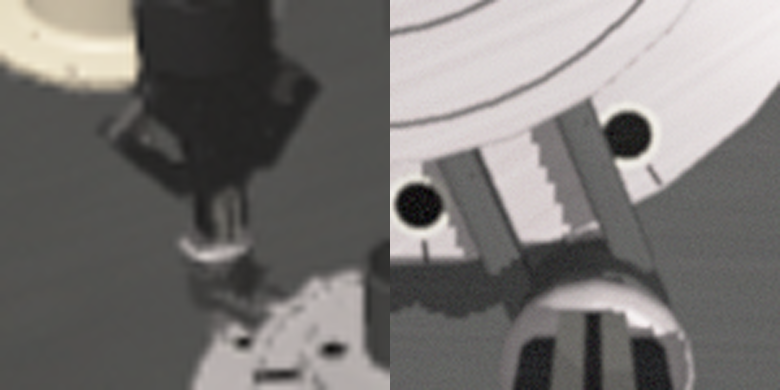

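>>> step_arm(
  offset=[
    [0.001,-0.0022,-0.0047],
    [0.001,-0.0021,-0.0048],
    [0.001,-0.002,-0.0048],
    [0.001,-0.0019,-0.0049],
    [0.001,-0.0018,-0.0049],
  ],
  rotation=[
    [0,0,0],
    [0,0.001,0],
    [0,0.001,0],
    [0,0.001,0],
    [0,0.001,0],
  ],
  gripper=[0,0,0,0,0],
)

```text
time: 6.92
ee_pos: [0.4391, -0.0996, 0.0713]
ee_rot: [0.494, 0.502, -0.491, 0.512]
wrist_force: [-1.9, -2.1, 9.2]
width: 0.0001
```

```bash
python3 -c "
from h import *
to(cap(30,.124));pol()
import cv2
a=optics.capture('scene')[:,:,::-1];w=optics.capture('wrist')[:,:,::-1];cv2.imwrite('pics/w13.png',w)
cv2.imwrite('pics/c13.png',np.hstack([cv2.resize(a[140:200,190:250],(390,390),interpolation=2),cv2.resize(w[110:260,180:330],(390,390),interpolation=2)]))
"
```

```text
6.9167 [ 0.4391 -0.0996  0.0713] [-1.9005 -2.0998  9.1946] 5.675847560922704e-05
xdir [ 0.0132 -0.0071 -0.9999]
off [-0.053  -0.0119 -0.0246]
r,deg turned 0.13657231717781443 20.878497949448388
```

View pics/c13.png

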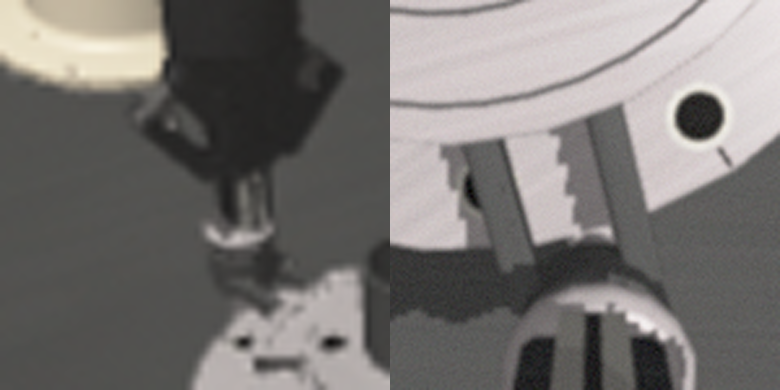

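>>> step_arm(
  offset=[
    [0.001,-0.0016,-0.005],
    [0.001,-0.0014,-0.005],
    [0.001,-0.0012,-0.005],
    [0.001,-0.0011,-0.005],
  ],
  rotation=[
    [0,0.003,0],
    [0,0.003,0],
    [0,0.003,0],
    [0,0.003,0],
  ],
  gripper=[0,0,0,0],
)

```text
time: 7.35
ee_pos: [0.4365, -0.0834, 0.071]
ee_rot: [0.497, 0.501, -0.489, 0.512]
wrist_force: [-1.7, -1.9, 8.3]
width: 0.0001
```

```bash
python3 -c "
from h import *
to(cap(30,.124));pol()
import cv2
a=optics.capture('scene')[:,:,::-1];w=optics.capture('wrist')[:,:,::-1];cv2.imwrite('pics/w14.png',w)
cv2.imwrite('pics/c14.png',np.hstack([cv2.resize(a[140:200,190:250],(390,390),interpolation=2),cv2.resize(w[110:260,180:330],(390,390),interpolation=2)]))
"
```

```text
7.35 [ 0.4365 -0.0834  0.071 ] [-1.7198 -1.8545  8.2871] 0.0001177446920886395
xdir [ 0.0184 -0.002  -0.9998]
off [-0.0532 -0.0095 -0.0085]
r,deg turned 0.13546536615267477 27.785862174257147
```

View pics/c14.png

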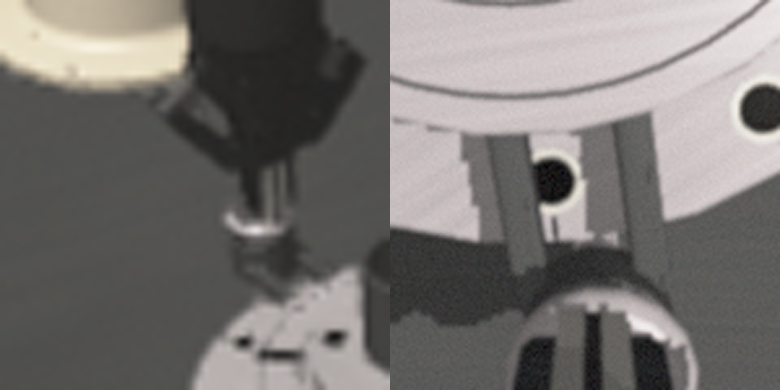

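>>> step_arm(
  offset=[
    [0.001,-0.0009,-0.005],
    [0.001,-0.0008,-0.005],
  ],
  rotation=[
    [0,0.003,0],
    [0,0.003,0],
  ],
  gripper=[0,0],
)

```text
time: 7.62
ee_pos: [0.4359, -0.0748, 0.0707]
ee_rot: [0.499, 0.502, -0.488, 0.511]
wrist_force: [-2.7, -1.4, 9.0]
width: -0.0003
```

```bash
python3 -c "
from h import *
to(cap(30,.124));pol()
import cv2
a=optics.capture('scene')[:,:,::-1];w=optics.capture('wrist')[:,:,::-1];cv2.imwrite('pics/w15.png',w)
cv2.imwrite('pics/c15.png',np.hstack([cv2.resize(a[140:200,190:250],(390,390),interpolation=2),cv2.resize(w[130:230,200:300],(390,390),interpolation=2)]))
"
```

```text
7.6167 [ 0.4359 -0.0748  0.0707] [-2.6803 -1.4117  9.0426] -0.0003462394311535744
xdir [ 0.0204  0.0011 -0.9998]
off [-0.0535 -0.009  -0.0001]
r,deg turned 0.134936787366171 31.434143171515814
```

View pics/c15.png

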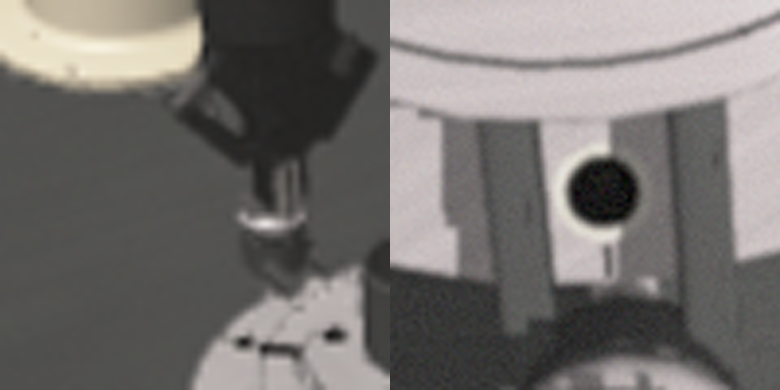

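>>> step_arm(
  offset=[
    [0.001,-0.0003,-0.004],
  ],
  rotation=[
    [0,0.003,0],
  ],
  gripper=[0],
)

```text
time: 7.8
ee_pos: [0.4357, -0.0712, 0.0704]
ee_rot: [0.499, 0.502, -0.487, 0.511]
wrist_force: [-3.9, -3.1, 9.0]
width: -0.0003
```

```bash
python3 -c "
from h import *
to(cap(30,.124));pol()
import cv2
w=optics.capture('wrist')[:,:,::-1];cv2.imwrite('pics/w16.png',w)
cv2.imwrite('pics/c16.png',cv2.resize(w[130:230,200:300],(600,600),interpolation=2))
"
```

```text
7.8 [ 0.4357 -0.0712  0.0704] [-3.8924 -3.0944  9.0213] -0.000302494952373035
xdir [ 0.0206  0.0029 -0.9998]
off [-0.0538 -0.0089  0.0035]
r,deg turned 0.13474987071487535 32.97062802418222
```

View pics/c16.png

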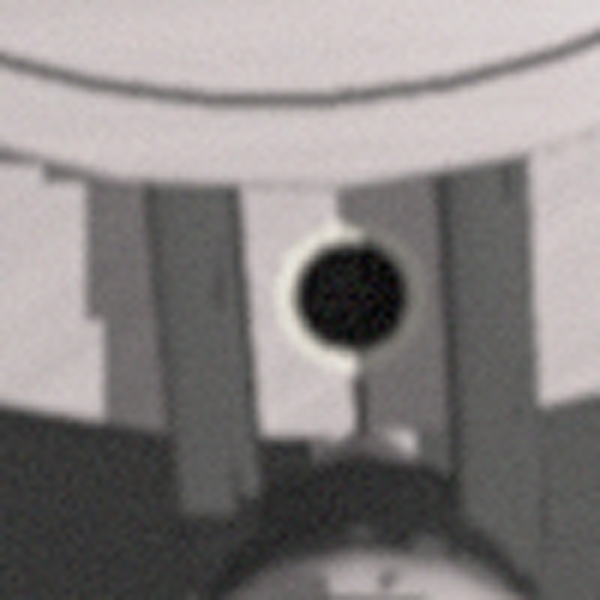

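>>> step_arm(
  offset=[
    [-0.004,0,0],
    [-0.006,0,0],
    [-0.006,0,0],
    [-0.008,0,0],
    [0,0,0],
  ],
  rotation=[
    [0,0,0],
    [0,0,0],
    [0,0,0],
    [0,0,0],
    [0,0,0],
  ],
  gripper=[0,0,0,0,0],
)

```text
time: 8.27
ee_pos: [0.4364, -0.07, 0.0972]
ee_rot: [0.499, 0.502, -0.487, 0.512]
wrist_force: [0.8, -1.1, -0.4]
width: 0.0
```

```bash
python3 -c "
from h import *
to(cap(30,.124));pol()
import cv2
a=optics.capture('scene')[:,:,::-1];w=optics.capture('wrist')[:,:,::-1];cv2.imwrite('pics/w17.png',w)
cv2.imwrite('pics/c17.png',np.hstack([cv2.resize(a[140:200,190:250],(390,390),interpolation=2),cv2.resize(w[130:230,200:300],(390,390),interpolation=2)]))
"
```

```text
8.2667 [ 0.4364 -0.07    0.0972] [ 0.7823 -1.1393 -0.4281] 3.482846601881031e-05
xdir [ 0.0223  0.0023 -0.9997]
off [-0.027  -0.0101  0.0047]
r,deg turned 0.13403475553211938 33.4596205060833
```

View pics/c17.png

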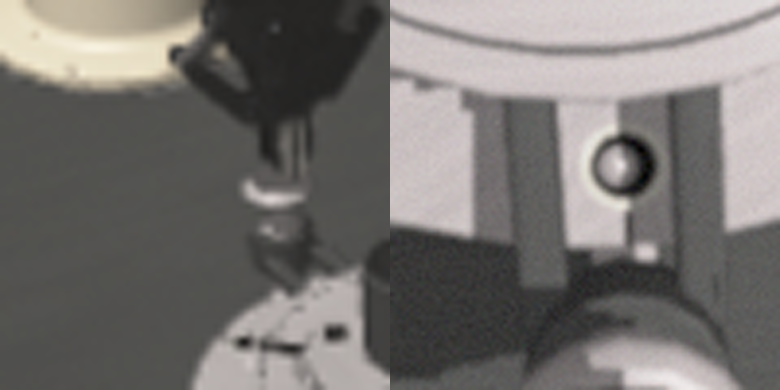

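>>> step_arm(
  offset=[
    [-0.03,0,0],
    [-0.03,0,0],
    [-0.03,0,0],
    [-0.03,0,0.01],
    [0,0,0.035],
    [0,0,0.035],
    [0,0,0.035],
    [0,0,0.035],
    [0,0,0.035],
    [0,0,0.035],
    [0,0,0.035],
    [0,0,0],
  ],
  rotation=[
    [0,0,0],
    [0,0,0],
    [0,0,0],
    [0,0,0],
    [0,0,0],
    [0,0,0],
    [0,0,0],
    [0,0,0],
    [0,0,0],
    [0,0,0],
    [0,0,0],
    [0,0,0],
  ],
  gripper=[0,0,0,0,0,0,0,0,0,0,0,0],
)

```text
time: 9.37
ee_pos: [0.4375, -0.335, 0.2144]
ee_rot: [0.494, 0.507, -0.487, 0.512]
wrist_force: [0.1, -1.2, 1.0]
width: 0.0003
```

```bash
python3 -c "
from h import *
to(cap(30,.124))
import cv2
for n in('scene','top'):
    cv2.imwrite(f'pics/{n}2.png',optics.capture(n)[:,:,::-1])
a=cv2.imread('pics/scene2.png');b=cv2.imread('pics/top2.png')
cv2.imwrite('pics/c18.png',np.hstack([cv2.resize(a[160:260,195:295],(390,390),interpolation=2),cv2.resize(b[135:235,215:315],(390,390),interpolation=2)]))"
```

```text
9.3667 [ 0.4375 -0.335   0.2144] [ 0.1215 -1.2167  1.038 ] 0.000305577674912114
xdir [ 0.0117  0.0022 -0.9999]
off [ 0.0908 -0.0032 -0.2601]
```

View pics/c18.png

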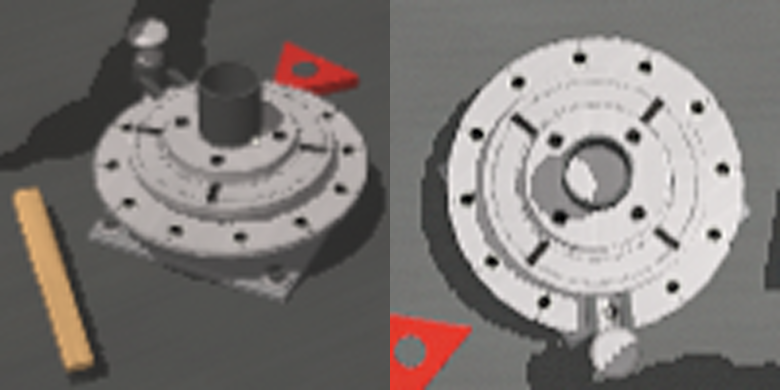

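View pics/top2.png

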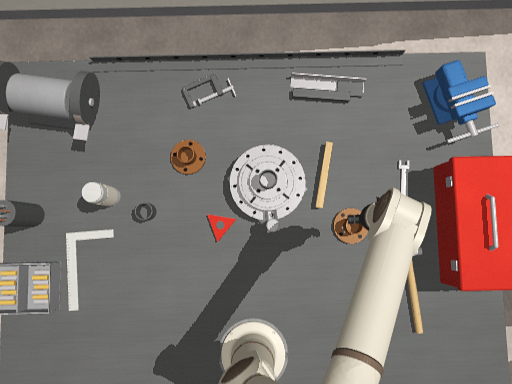

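```bash
python3 -c "
from h import *
from scipy.optimize import least_squares
def tri(t,s):
  f=lambda p:np.r_[proj('top',p)-t,proj('scene',p)-s]
  r=least_squares(f,[.45,-.14,.12]);print(r.x,r.fun)
tri([294.75,216.08],[217.9,176.75]);tri([272.1,224.9],[232.8,168.1])
for z in (.124,.113): print(z,proj('top',cap(30,z)),proj('scene',cap(30,z)),proj('scene',cap(0,z)))
import cv2
a=cv2.imread('pics/scene0.png')[160:200,200:240];b=cv2.imread('pics/scene2.png')[152:192,215:255]
cv2.imwrite('pics/c19.png',np.hstack([cv2.resize(x,(390,390),interpolation=2) for x in(a,b)]))"
```

```text
[ 0.4524 -0.1442  0.1201] [-0.352  -0.1386 -0.434   0.0128]
[ 0.4262 -0.0714  0.1181] [-0.4055 -0.1723 -0.5241  0.0242]
0.124 [272.8894 224.7919] [231.2813 167.0498] [217.074  175.9562]
0.113 [272.7994 224.844 ] [231.4425 169.4553] [217.3124 178.3987]
```

View pics/c19.png

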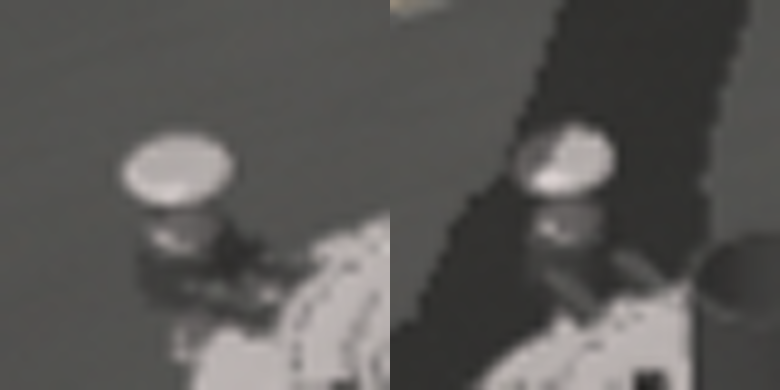

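>>> step_arm(
  offset=[
    [-0.01,0,0.035],
    [-0.01,0,0.035],
    [0,0,0.035],
    [0,0,0.035],
    [0,0,0.035],
    [0,0,0.035],
    [0,0,0],
  ],
  rotation=[
    [0,0,0],
    [0,0,0],
    [0,0,0],
    [0,0,0],
    [0,0,0],
    [0,0,0],
    [0,0,0],
  ],
  gripper=[0,0,0,0,0,0,0],
)

```text
time: 10.05
ee_pos: [0.4535, -0.529, 0.228]
ee_rot: [0.489, 0.518, -0.478, 0.513]
wrist_force: [-3.1, -0.5, -0.6]
width: 0.0003
```

```bash
python3 -c "
from h import *
to(cap(30,.124))
import cv2
for n in('scene','top'):
    cv2.imwrite(f'pics/{n}3.png',optics.capture(n)[:,:,::-1])
a=cv2.imread('pics/scene3.png')[152:192,215:255];b=cv2.imread('pics/top3.png')[195:235,252:292]
cv2.imwrite('pics/c20.png',np.hstack([cv2.resize(x,(390,390),interpolation=2) for x in(a,b)]))"
```

```text
10.05 [ 0.4535 -0.529   0.228 ] [-3.0689 -0.4905 -0.629 ] 0.0002871567781073492
xdir [ 0.0058  0.0166 -0.9998]
off [ 0.1114  0.0005 -0.4531]
```

View pics/c20.png

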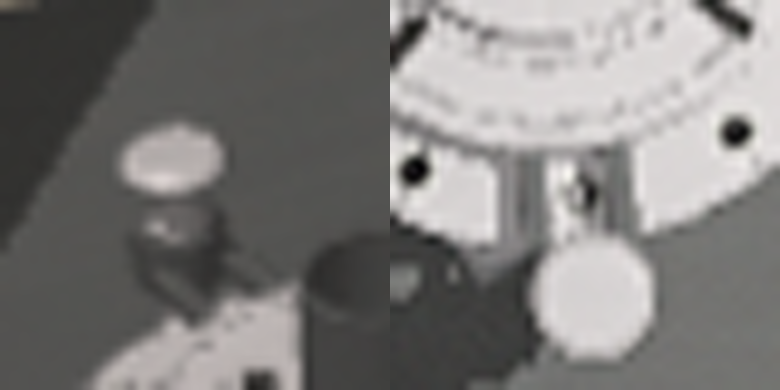

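View pics/scene3.png

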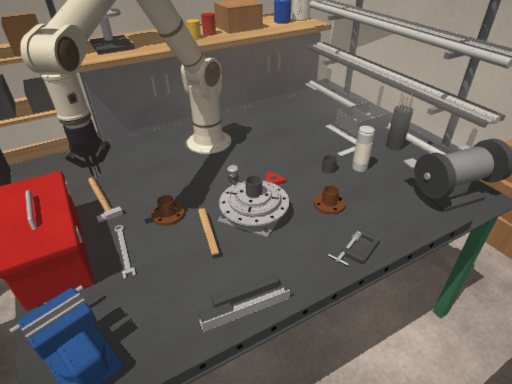

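>>> step_arm(
  offset=[
    [0,0,-0.03],
    [0,0,-0.03],
    [0,0,-0.03],
    [0,0,0],
    [0,0,0],
    [0,0,0],
  ],
  rotation=[
    [0,0,0],
    [0,0,0],
    [0,0,0],
    [0,0,0],
    [0,0,0],
    [0,0,0],
  ],
  gripper=[0,0,0,0,0,0],
)

```text
time: 10.65
ee_pos: [0.453, -0.4133, 0.2288]
ee_rot: [0.487, 0.526, -0.47, 0.515]
wrist_force: [0.5, 0.2, -1.2]
width: -0.0
```

```bash
python3 -c "
from h import *
to(cap(30,.124))
import cv2
a=optics.capture('scene')[:,:,::-1];b=optics.capture('top')[:,:,::-1]
cv2.imwrite('pics/c21.png',cv2.resize(a,(680,510)));cv2.imwrite('pics/top4.png',b);cv2.imwrite('pics/c22.png',cv2.resize(b[195:235,252:292],(500,500),interpolation=2))"
```

```text
10.65 [ 0.453  -0.4133  0.2288] [ 0.4638  0.1603 -1.1827] -6.759352902644333e-06
xdir [ 0.0053  0.0288 -0.9996]
off [ 0.1143  0.0006 -0.3363]
```

View pics/c21.png

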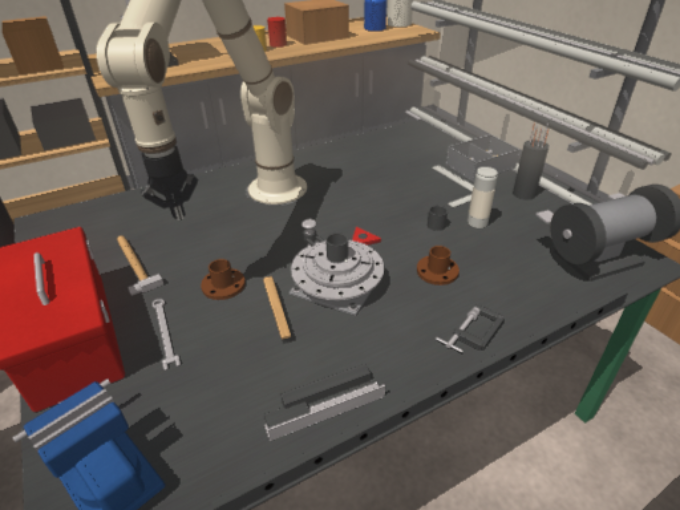

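View pics/c22.png

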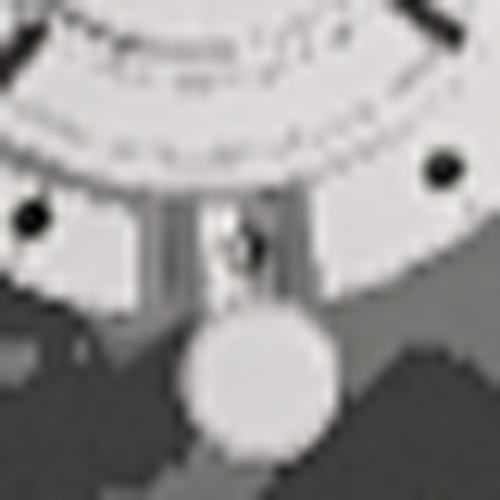

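View pics/top4.png

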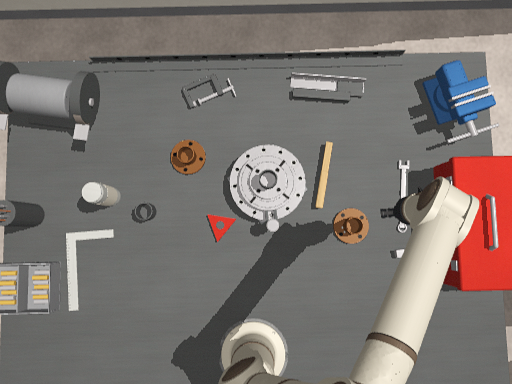

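```bash
python3 -c "
from station import bot;print(bot.close_job())"
```

```text
the job is handed in; nothing more can be done
None
```

I pressed the index plunger in with the shut fingertips, swung the turntable clockwise to the next hole and let the plunger spring out there. I then took the hand away and handed the job in at about 10.7 s. The push peaked at about 9.4 N in the readings, below the 10 N the spring gives at its stop.

**Last checks:**
- **Position:** The top view shows the arm turned one hole clockwise, measured at about 31° against the nominal 30°. That is within the lock's play.
- **Plunger out:** In the scene view the cap stands as high above its boss as at the start. Measured across both views its height came out 2 mm lower than at the start, about the limit of what I can measure; held in between holes, it would sit 11 mm lower.
- **Lock pin:** The wrist camera showed the pin in the new hole. In the last top view it is partly shadowed, so there the cap height is the stronger evidence.
- **Flange and other parts:** In the pictures the flange still stands in the middle of the turntable, and the loose parts around it look unmoved.
- **Hand clear:** The gripper was well away from everything, with only about 1 N of noise on the wrist.

**Things that disagreed:**
- **Fingertip position:** The shut fingertips sat about 35 mm behind the reported TCP, in the pictures and by where contact came. I found contact by force and by looking instead.
- **Force while retreating:** The wrist read 3 N sideways once on the way out, near the toolbox. It was gone after I backed off, and I could not tell whether it was just the arm slowing or a light touch.

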